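Restock the reagent roller lane and its bottle stand

ROBOT

A 7-joint arm with a two-finger parallel gripper is mounted at the origin on the work surface. World frame = base frame: x ahead of the robot, y to its left, z up, the work surface at z = 0. Lengths are in m, angles in rad, forces in N, time in s.
With the tool pointing down it reaches from about 0.4 to 0.9 m from the base axis. Payload 5.5 kg.
Tool frame: the origin (TCP) lies on the centre line of the jaws, within the pads' length; the fingertips stand 22 mm ahead of it and the grasp point (between the pads) lies 3 mm ahead of it; z points along the fingers, y is the direction in which the jaws open and shut (so a half turn about z gives the same grasp; the last joint's range is limited). The gripper opens to 92 mm and grips with 3 to 60 N. Pads are 19 mm wide; open, the fingers measure 130 mm over their backs; the gripper's body (75 mm by 190 mm) begins 47 mm behind the grasp point.
Start: joints at [-1.066, 0.501, -0.427, 1.55, 0.221, 1.138, -0.21], TCP at [0.156, 0.631, 0.249] pointing down, gripper open.
Joint ranges: [-2.88, 2.88], [-0.31, 2.03], [-1.54, 1.56], [0.2, 2.42], [-1.41, 4.55], [0.19, 2.02], [-2.57, 2.57]. Speed limits (rad/s): [2.57, 2.57, 3.14, 3.14, 3.14, 3.14, 3.14].

INTERFACE

Orientations are given as [roll, pitch, yaw] about the fixed x, y, z axes, in that order (R = Rz(yaw) Ry(pitch) Rx(roll)).
In Python, from plant import robot gives the robot as it stands. The module is installed in compiled form; this text tells all that it offers.
- The arm moves only by the tool servo_tool, never from a script. Its argument "plan" is a list of rows, each an object with "dp": the shift along the world's x, y, z in mm, a list of three; "dr": the turn, a rotation vector about the world's x, y, z in degrees, a list of three; "gripper": the closure in counts, from 0 (fully open) to 255 (shut). A call has exactly 5 rows; each row shifts and turns the commanded pose from where the row before left it; what a row does not reach is not made up. A row lasts 1/8 s, in which the tool goes at most 62.5 mm and 10.7 degrees, less where a joint would pass 70% of its speed; a pose out of reach is approached as far as the arm can. A call is refused whole if a number of a shift passes 62.5 or a number of a turn 10.7, either way. A call with a gripper value outside its range is refused whole. The fingers move at their own pace and stop on an object; the grip force is fixed at half the most. Time passes only in rows, so rows that do not move let the fingers close, or fill a call up. It gives the time, the measured TCP pose, the force and the opening at its end, in the units of the state.
- robot.state(): the state, without advancing time (a new reading comes with each control period).
- robot.snapshot(name): name is "scene" or "top" or "wrist"; returns (picture, depth): 420x560x3 uint8, red, green, blue; 420x560 float32, m along the optical axis (not along the pixel's ray), 0 where there is no reading.
- robot.camera_params(name): a dict with "vertical_fov" (degrees; the focal length in pixels is half the picture's height over the tangent of half this angle, whatever the lens; pixels are square), "cx", "cy" (the principal point, pixels), "rvec" (rotation vector, rad) and "tvec" (3), from world to camera coordinates, as OpenCV has them; the wrist camera has in their place "tool_from_camera" (4x4, takes a point from camera to tool coordinates, whose origin is the TCP and whose axes are the flange's). Camera axes: x right, y down, z forward; pixel columns grow to the right and rows downward; lengths in m; the calibration is good to about 2 mm. A picture is of the moment at which its call begins: read the wrist's pose just before it. camera_params takes no time and is no camera call.
- robot.job_done(): hands the job in, once; it reports no verdict.
The state is a dict: "t": time; "joints": joint angles; "joint_vel": joint speeds; "tau": joint torques, N m; "tcp_pos": TCP position; "tcp_rot": TCP orientation; "ft_force": force on the tool from outside, world axes, zero at the start; "torque": the same for the moment, N m; "grip_width": finger opening in m.
Only numpy, scipy, OpenCV 4.12 (cv2) and the standard library are available. Lean on these libraries where they do the work, as an engineer would, in place of code of your own. Each camera call takes 0.05 s, during which the arm holds its last target.

TASK

Restock the reagent station: set the taller white case lengthwise on the high end of the sloped rollers without dropping it and let go, so that it rolls down against the stop; then load the lower white case the same way, so that it rolls down and rests against the first. Last, stand the white bottle upright with its whole foot on the flat square bottle stand, without dropping it and keeping it upright on the way. Leave everything else on the bench alone.

Things in the scene. Friction and masses are not known exactly. Their poses are not given: they have to be found in the camera images.
- tall_case_center (a point): the taller of two plain white closed plastic cases, 90 mm long (its x) x 60 mm wide (its y) x 100 mm high (its z), about 0.3 kg, standing upright; this point is its centre, 50 mm above its underside; z is up. Its two ends are alike
- low_case_center (a point): the lower of the two plain white cases, 90 mm long (its x) x 60 mm wide (its y) x 60 mm high (its z), about 0.2 kg, standing upright; this point is its centre, 30 mm above its underside; z is up. Its two ends are alike
- bottle_center (a point): white plastic reagent bottle with a paper label and grey cap, round, body 56 mm across with straight sides up to 85 mm above the foot, then a shoulder and a cap 30 mm across; 115 mm high over all, about 0.2 kg, standing upright; this point is on its axis 57.5 mm above its foot; z is up
- lane: fixed lane of free steel rollers (18 mm thick, 24 mm apart), 360 mm long, sloping 7 degrees down along its x (x is level, to the low end; y across; z up). Origin on the table under the middle; roller tops 65 mm above it there, 87 mm at the high end, 43 mm at the low end. 70 mm clear between two guides 8 mm thick that rise 12 mm above the roller tops; legs 102 mm wide over all
- lane_load (a point): point on the roller tops, midway between the guides, 60 mm from the high end: where the middle of a case's underside goes, its length along the lane. Axes as lane (level, not sloped). The rollers are lightly braked: a case let go here rolls down by itself in 2 to 4 s
- lane_stop (a point): point on the roller-top plane, midway between the guides, at the uphill face of the black stop plate across the low end, which rises 42 mm above the roller tops. Axes as lane (level)
- stand: fixed flat bottle stand, square, 120 x 120 mm, 30 mm high, grey with a steel top, no rim; origin under its centre on the table, x and y along its sides
- stand_top (a point): centre of the stand's flat top, 30 mm above the table
- tube_rack: grey rack of red-capped sample tubes, 71 x 134 x 96 mm; a bystander, leave it alone; origin under its centre on the table
- jar: short wide amber jar, 72 mm across, 80 mm high; a bystander, leave it alone; origin under its centre on the table
- swab_box: flat cardboard box 100 x 160 x 55 mm; a bystander, leave it alone; origin under its centre on the table
- beaker: open glass beaker, 68 mm across, 85 mm high; a bystander, leave it alone; origin under its centre on the table
- dish_stack: stack of clear dishes, 91 mm across, 54 mm high; a bystander, leave it alone; origin under its centre on the table
- pipette: hand pipette lying flat, 240 mm long, 30 mm high; a bystander, leave it alone; origin under its centre on the table
Things that resemble listed ones, but are neither listed nor needed, are in the scene too. What is shaped like the part that bears low_case_center but red is not meant.

How it is judged:
By the outcome, as a careful person would: the job done as asked, in the order asked, and still so for the second after the job is handed in, with the robot touching nothing.
It also fails if it takes over 69 s, if anything falls off the work surface, if the arm or the gripper's body presses on something with over 40 N, if the wrist force passes 120 N, or if a joint passes its speed limit or range.

## Working session

There is one attempt and no reset: what is moved stays moved. The work goes in short steps, Python scripts to look and compute and a tool call to move; the robot and the scene stay as the last step left them, time stands still between calls to the robot, and variables do not carry over. Pictures are saved under pics/ and viewed, and the job is handed in when it is done.

Besides the shell and the picture viewer there is one more tool, called after "Call:" in YAML: its name, and indented under it one key for each argument. servo_tool: Moves the arm, as the interface text tells. Its arguments: {"type":"object","properties":{"plan":{"type":"array"}},"required":["plan"]}

```bash
mkdir -p pics; cat > h.py <<'E'
import numpy as np, cv2
from scipy.spatial.transform import Rotation as R
from plant import robot
def grab(n,tag):
    s=robot.state(); im,d=robot.snapshot(n); p=robot.camera_params(n)
    np.savez(f'{tag}.npz',im=im,d=d,pos=s['tcp_pos'],rot=s['tcp_rot'])
    cv2.imwrite(f'pics/{tag}.png',im[:,:,::-1]); return im,d,p,s
def world(n,tag,d=None):
    z=np.load(f'{tag}.npz'); d=z['d']; p=robot.camera_params(n)
    f=210/np.tan(np.radians(p['vertical_fov'])/2)
    v,u=np.mgrid[0:420,0:560]
    P=np.stack([(u-p['cx'])/f*d,(v-p['cy'])/f*d,d],-1)
    if 'rvec' in p:
        Rm=cv2.Rodrigues(np.array(p['rvec'],float))[0]; W=(P-np.array(p['tvec']).ravel())@Rm
    else:
        T=np.array(p['tool_from_camera']); Q=P@T[:3,:3].T+T[:3,3]
        W=Q@R.from_euler('xyz',z['rot']).as_matrix().T+z['pos']
    W[d<=0]=np.nan
    return z['im'],W
E
python3 - <<'E'
from h import *
for n in ['scene','top']:
    im,d,p,s=grab(n,n+'0'); print(n,{k:np.round(v,3) for k,v in p.items()}, (d>0).mean())
print(s); print(robot.camera_params('wrist'))
E
```

```text
scene {'vertical_fov': np.float64(45.566), 'cx': np.float64(268.026), 'cy': np.float64(206.581), 'rvec': array([ 1.828,  1.544, -0.678]), 'tvec': array([-0.098, -0.324,  1.896])} 0.9821386054421769
top {'vertical_fov': np.float64(44.516), 'cx': np.float64(276.55), 'cy': np.float64(200.282), 'rvec': array([ 2.162, -2.128,  0.181]), 'tvec': array([-0.002,  0.588,  1.74 ])} 0.9959056122448979
{'t': 0.05, 'joints': array([-1.06578816,  0.50183546, -0.42678503,  1.55144557,  0.22080413,
        1.13825352, -0.21032266]), 'joint_vel': array([-3.31708414e-05, -1.58349479e-04, -1.22522960e-04, -1.74613049e-03,
       -4.40884961e-04,  9.30366779e-04, -2.52013152e-04]), 'tau': array([-7.54909648e-03, -5.68344033e+01, -5.84283561e+00, -2.80191118e+01,
       -6.88236533e-02,  2.44674023e-02,  2.87227147e-05]), 'tcp_pos': array([0.15554089, 0.63045576, 0.24768735]), 'tcp_rot': array([-3.13970723e+00, -6.65235260e-05,  2.89981205e+00]), 'ft_force': array([0.31033372, 0.47507563, 0.75053979]), 'torque': array([ 0.0447352 , -0.01176449, -0.01340945]), 'grip_width': 0.09213355680948147}
{'vertical_fov': 61.188828609909294, 'cx': 277.9757246311574, 'cy': 210.43384396311114, 'tool_from_camera': array([[-3.89163913e-04, -9.60115827e-01, -2.79602302e-01,
         7.51778082e-02],
       [ 9.99999822e-01, -5.00358466e-04,  3.26314333e-04,
         7.67719877e-04],
       [-4.53200934e-04, -2.79602125e-01,  9.60115850e-01,
        -1.35660604e-01],
       [ 0.00000000e+00,  0.00000000e+00,  0.00000000e+00,
         1.00000000e+00]])}
```

View pics/scene0.png

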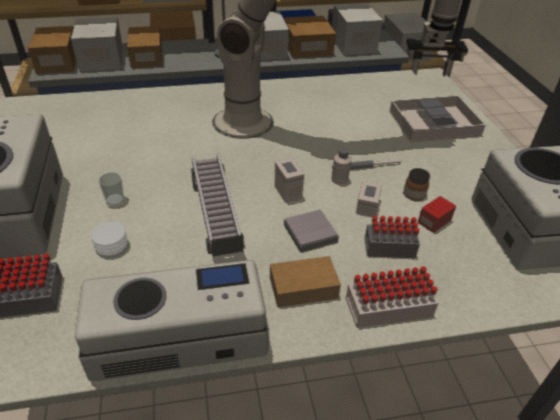

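View pics/top0.png

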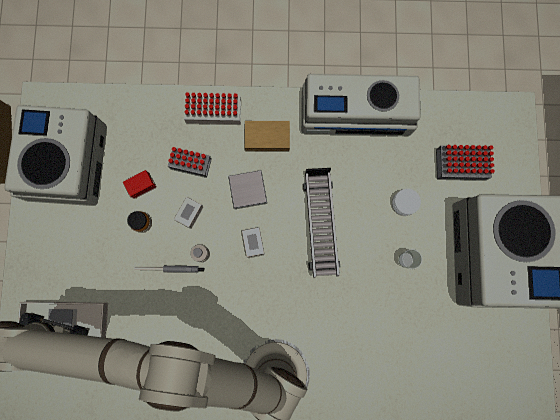

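The top view shows the tall case at (252,241), low case (188,211), bottle (200,254), stand (247,188). The lane runs from its high end (325,272) to the black stop (318,172).

```bash
python3 - <<'E'
from h import *
im,W=world('top','top0')
print('table z',np.nanmedian(W[300:320,380:420,2]), W[300,400])
def obj(name,u0,u1,v0,v1,zlo,zhi):
    S=W[v0:v1,u0:u1].reshape(-1,3); m=(S[:,2]>zlo)&(S[:,2]<zhi); S=S[m]
    r=cv2.minAreaRect((S[:,:2]*1000).astype(np.float32)); print(name,m.sum(),'z',np.round(np.median(S[:,2]),4),'rect',np.round(r[0],1),np.round(r[1],1),round(r[2],1),'mean',np.round(S[:,:2].mean(0)*1000,1))
obj('tall',235,270,222,262,.09,.11)
obj('low',170,206,195,230,.05,.07)
obj('bottlecap',187,212,240,266,.105,.125)
obj('bottlebody',187,212,240,266,.08,.125)
obj('stand',225,272,165,213,.025,.04)
obj('lane',298,348,160,282,.02,.16)
obj('red',120,160,168,200,.05,.07)
obj('pip',130,210,258,275,.012,.05)
obj('jar',125,155,208,235,.06,.1)
obj('rackS',165,215,145,180,.03,.12)
for v in range(165,282,6):
    print(v,[ (int(W[v,u,0]*1000),int(W[v,u,1]*1000),int(W[v,u,2]*1000)) for u in range(300,346,5)])
E
python3 - <<'E'
import cv2
a=cv2.imread('pics/top0.png')
cv2.imwrite('pics/c1.png',cv2.resize(a[150:290,120:350],None,fx=3.4,fy=3.4,interpolation=cv2.INTER_CUBIC))
E
```

```text
table z 0.00027175041289581115 [ 0.25140924 -0.4258798   0.00740463]
tall 477 z 0.1 rect [438.1  85.7] [90.1 59.7] 11.3 mean [437.7  85.7]
low 450 z 0.0603 rect [540.4 313.3] [62.  90.1] 62.5 mean [540.  313.1]
bottlecap 64 z 0.116 rect [400.4 266.9] [26.8 26.9] 1.9 mean [399.6 266.1]
bottlebody 217 z 0.0925 rect [399.5 265.8] [53.3 52.5] 20.4 mean [398.8 264.4]
stand 946 z 0.0306 rect [629.4 110.9] [120.4 119. ] 11.3 mean [628.3 111.1]
lane 2443 z 0.0669 rect [ 512.6 -146.5] [372.3 101.5] 3.9 mean [ 515.  -146.4]
red 453 z 0.0604 rect [638.5 489. ] [63.2 90.2] 30.3 mean [637.2 488.7]
pip 336 z 0.0204 rect [359.2 372.5] [ 48.1 268.8] 0.8 mean [347.4 352.9]
jar 302 z 0.0796 rect [506.2 480.6] [64.4 62.3] 70.8 mean [505.8 479.1]
rackS 819 z 0.0655 rect [721.7 318. ] [136.3  73.3] 78.1 mean [715.6 314.8]
165 [(724, -76, 3), (725, -94, -1), (726, -112, -3), (725, -130, 2), (726, -148, 0), (725, -166, 4), (724, -183, 10), (726, -202, 4), (725, -219, 8), (727, -238, 2)]
171 [(703, -76, -2), (704, -94, -4), (688, -107, 71), (688, -124, 71), (688, -141, 74), (689, -159, 69), (704, -184, 3), 
[... 2354 characters left out ...]
2), (402, -183, 7), (398, -190, 87), (404, -220, -7), (403, -236, 2)]
261 [(380, -78, -1), (380, -96, 0), (381, -114, -1), (378, -125, 71), (378, -141, 75), (381, -166, -1), (381, -183, 9), (379, -191, 78), (382, -219, 0), (382, -236, 1)]
267 [(359, -78, 2), (359, -96, 8), (358, -108, 72), (358, -125, 73), (358, -140, 85), (358, -158, 80), (358, -174, 81), (359, -193, 68), (361, -219, -4), (362, -236, 0)]
273 [(338, -78, 4), (339, -96, -1), (339, -114, 0), (338, -124, 87), (338, -140, 90), (338, -157, 90), (339, -174, 84), (339, -190, 88), (341, -219, -3), (341, -237, -5)]Traceback (most recent call last):
  File "<stdin>", line 18, in <module>
ValueError: cannot convert float NaN to integer
```

View pics/c1.png

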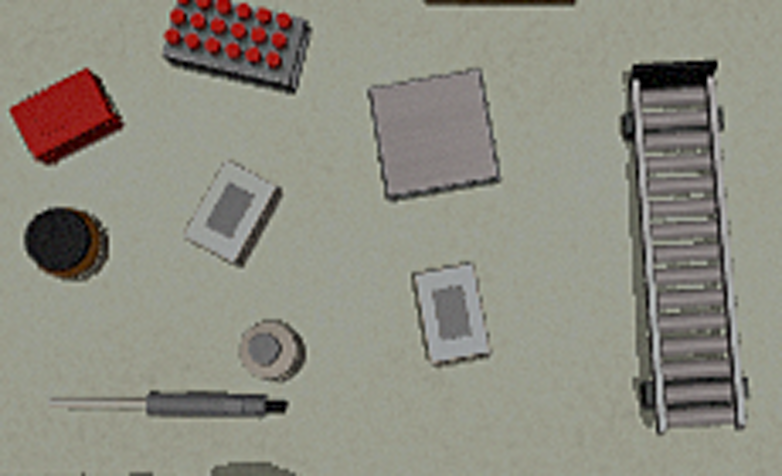

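```bash
python3 - <<'E'
from h import *
from scipy.optimize import least_squares
im,W=world('top','top0')
S=W[160:284,295:350].reshape(-1,3)*1000; S=S[np.isfinite(S).all(1)]
c=np.array([510,-146.]);a=np.radians(4)
for it in range(6):
    e=np.array([np.cos(a),np.sin(a)]);n=np.array([-e[1],e[0]])
    q=S[:,:2]-c; l=q@e; w=q@n; zp=65-np.tan(np.radians(7))*l
    h=S[:,2]-zp
    g=(h>6)&(h<20)&(abs(abs(w)-39)<12)&(l<165)&(l>-180)
    A=[];
    L=g&(w>0);Rr=g&(w<0)
    pl=np.polyfit(l[L],w[L],1);pr=np.polyfit(l[Rr],w[Rr],1)
    off=(pl[1]+pr[1])/2; sl=(pl[0]+pr[0])/2
    c=c+off*n; a+=np.arctan(sl)
    print(L.sum(),Rr.sum(),pl,pr,np.degrees(a),c,np.median(h[g]))
al=(h>-10)&(h<20)&(abs(w)<44)
print('ends',np.percentile(l[al],[0,.5,1,99,99.5,100]))
st=(h>25)&(abs(w)<40)&(l>120); print('stop',st.sum(),np.percentile(l[st],[0,5,50,95,100]),np.median(S[st,2]))
# legs
b=(S[:,2]>10)&(abs(w)<60)&(S[:,2]<60)
print('w range',w[b].min(),w[b].max())
# median roller heights
r=(abs(w)<30)&(h>-5)&(h<8); print(np.median(h[r]),np.percentile(h[r],[50,90]))
E
```

```text
224 222 [4.01233299e-03 3.78690495e+01] [ 1.32717593e-03 -3.96486014e+01] 4.152965299369171 [ 510.06206763 -146.88760848] 11.958522174124958
225 222 [1.19137241e-03 3.87064717e+01] [-1.34066336e-03 -3.87588095e+01] 4.148688428625171 [ 510.06396277 -146.91370863] 11.956727392507808
225 222 [1.26595731e-03 3.87326436e+01] [-1.26607117e-03 -3.87326373e+01] 4.148685166659362 [ 510.06396254 -146.9137055 ] 11.957049266381247
225 222 [1.26601420e-03 3.87326404e+01] [-1.26601428e-03 -3.87326404e+01] 4.148685164171465 [ 510.06396254 -146.9137055 ] 11.957049511834668
225 222 [1.26601424e-03 3.87326404e+01] [-1.26601424e-03 -3.87326404e+01] 4.148685164169571 [ 510.06396254 -146.9137055 ] 11.957049512021875
225 222 [1.26601424e-03 3.87326404e+01] [-1.26601424e-03 -3.87326404e+01] 4.148685164169565 [ 510.06396254 -146.9137055 ] 11.95704951202201
ends [-183.80116403 -177.74949933 -176.64410418  176.42779126  177.35224884
  179.80073575]
stop 82 [176.91317077 177.78682565 181.52455864 186.5583919  188.65474805] 81.60341692817812
w range -56.055203236365244 59.451170782348775
-0.48609001938068275 [-0.48609002  4.16992682]
```

Call:
servo_tool:
  plan:
    - {"dp": [28, -54, 0], "dr": [0, 0, 2.5], "gripper": 0}
    - {"dp": [28, -54, 0], "dr": [0, 0, 2.5], "gripper": 0}
    - {"dp": [28, -54, 0], "dr": [0, 0, 2.5], "gripper": 0}
    - {"dp": [28, -54, 0], "dr": [0, 0, 2.5], "gripper": 0}
    - {"dp": [28, -54, 0], "dr": [0, 0, 2.5], "gripper": 0}

```text
t: 0.72
tcp_pos: [0.2963, 0.359, 0.2485]
tcp_rot: [-3.141, -0.0, 3.119]
ft_force: [1.1, -0.5, 0.5]
grip_width: 0.0918
```

Call:
servo_tool:
  plan:
    - {"dp": [28, -54, 0], "dr": [0, 0, 2.5], "gripper": 0}
    - {"dp": [28, -54, 0], "dr": [0, 0, 2.5], "gripper": 0}
    - {"dp": [28, -54, 0], "dr": [0, 0, 2.5], "gripper": 0}
    - {"dp": [28, -54, 0], "dr": [0, 0, 2.5], "gripper": 0}
    - {"dp": [28, -54, 0], "dr": [0, 0, 2.5], "gripper": 0}

```text
t: 1.35
tcp_pos: [0.4361, 0.0892, 0.2488]
tcp_rot: [3.142, 0.0, -2.945]
ft_force: [0.6, 0.5, 0.1]
grip_width: 0.0917
```

```bash
python3 - <<'E'
from h import *
im,d,p,s=grab('wrist','w1')
print(s['joints'])
im,W=world('wrist','w1')
S=W.reshape(-1,3);m=(S[:,2]>.09)&(S[:,2]<.11)&(abs(S[:,0]-.438)<.08)&(abs(S[:,1]-.086)<.08)
r=cv2.minAreaRect((S[m][:,:2]*1000).astype(np.float32));print(m.sum(),r,S[m].mean(0))
E
```

```text
[-0.12761269  0.10573379 -0.14333744  2.04807012  0.01807018  0.98864098
  1.48684396]
7433 ((440.47747802734375, 83.22410583496094), (89.67041015625, 60.2270622253418), 12.012954711914062) [0.43762129 0.0828635  0.09963404]
```

View pics/w1.png

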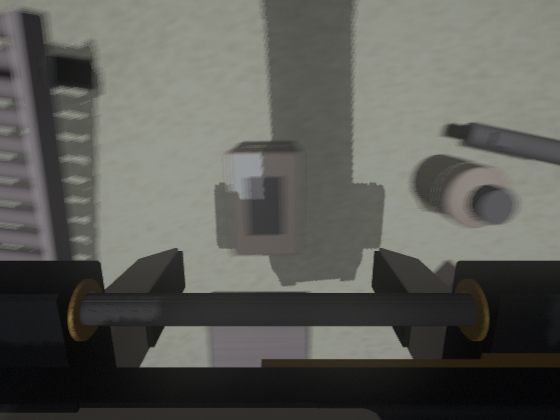

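Call:
servo_tool:
  plan:
    - {"dp": [2, -3, -40], "dr": [0, 0, 0], "gripper": 0}
    - {"dp": [1, -3, -50], "dr": [0, 0, 0], "gripper": 0}
    - {"dp": [0, 0, -50], "dr": [0, 0, 0], "gripper": 0}
    - {"dp": [0, 0, -30], "dr": [0, 0, 0], "gripper": 0}
    - {"dp": [0, 0, -11], "dr": [0, 0, 0], "gripper": 0}

```text
t: 2.02
tcp_pos: [0.4369, 0.085, 0.0659]
tcp_rot: [3.142, -0.004, -2.947]
ft_force: [-0.4, 0.5, 0.8]
grip_width: 0.0912
```

Call:
servo_tool:
  plan:
    - {"dp": [0, 0, 0], "dr": [0, 0, 0], "gripper": 120}
    - {"dp": [0, 0, 0], "dr": [0, 0, 0], "gripper": 200}
    - {"dp": [0, 0, 0], "dr": [0, 0, 0], "gripper": 200}
    - {"dp": [0, 0, 0], "dr": [0, 0, 0], "gripper": 200}
    - {"dp": [0, 0, 0], "dr": [0, 0, 0], "gripper": 200}

```text
t: 2.65
tcp_pos: [0.4395, 0.0848, 0.0688]
tcp_rot: [-3.141, 0.002, -2.947]
ft_force: [-1.8, -1.6, 7.1]
grip_width: 0.0599
```

Call:
servo_tool:
  plan:
    - {"dp": [0, 0, 20], "dr": [0, 0, 0], "gripper": 200}
    - {"dp": [0, 0, 50], "dr": [0, 0, 0], "gripper": 200}
    - {"dp": [0, -10, 50], "dr": [0, 0, 0], "gripper": 200}
    - {"dp": [-5, -30, 12], "dr": [0, 0, -1], "gripper": 200}
    - {"dp": [-7, -40, 0], "dr": [0, 0, -1], "gripper": 200}

```text
t: 3.28
tcp_pos: [0.4274, 0.0052, 0.2013]
tcp_rot: [-3.142, 0.004, -2.98]
ft_force: [-0.1, -0.1, -2.8]
grip_width: 0.06
```

Call:
servo_tool:
  plan:
    - {"dp": [-7, -45, 0], "dr": [0, 0, -1], "gripper": 200}
    - {"dp": [-7, -45, 0], "dr": [0, 0, -2], "gripper": 200}
    - {"dp": [-7, -40, 0], "dr": [0, 0, -2], "gripper": 200}
    - {"dp": [-7, -30, 0], "dr": [-0.2, 3.5, 0], "gripper": 200}
    - {"dp": [0, 0, 0], "dr": [-0.3, 3.5, 0], "gripper": 200}

```text
t: 3.9
tcp_pos: [0.3972, -0.1576, 0.1999]
tcp_rot: [-3.141, -0.125, -3.075]
ft_force: [-0.8, 1.3, -2.3]
grip_width: 0.0596
```

```bash
python3 - <<'E'
from h import *
im,d,p,s=grab('top','t2'); grab('wrist','w2')
print(s['joints'],s['tcp_pos'],s['tcp_rot'])
import cv2
cv2.imwrite('pics/c2.png',cv2.resize(im[150:300,270:380,::-1],None,fx=4,fy=4))
E
```

```text
[0.21134097 0.2071852  0.07733577 2.06269467 0.03354263 0.98929099
 1.9055355 ] [ 0.39718647 -0.15760765  0.19985344] [-3.14084147 -0.12469538 -3.07479123]
```

View pics/w2.png

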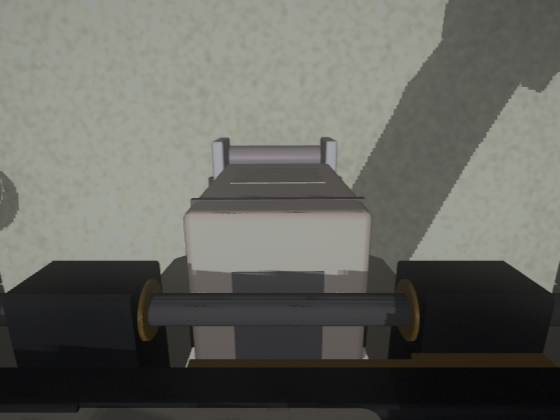

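```bash
python3 - <<'E'
from h import *
im,d,p,s=grab('wrist','w3')
print(s['joint_vel'].round(3),s['tcp_pos'],s['tcp_rot'])
im,W=world('wrist','w3')
for v in (145,150,155,160,165,170): 
    print(v,[tuple((W[v,u]*1000).round(0)) for u in (216,222,240,275,310,328,333)])
g=im.mean(2)
print(g[158,205:345].astype(int))
cv2.imwrite('pics/c3.png',cv2.resize(im[120:280,160:400,::-1],None,fx=3.3,fy=3.3))
E
```

```text
[-0.006 -0.026 -0.006  0.039 -0.014 -0.04   0.023] [ 0.39918622 -0.15490358  0.19942511] [ 3.14108583 -0.12298452 -3.06942746]
145 [(np.float64(339.0), np.float64(-201.0), np.float64(98.0)), (np.float64(339.0), np.float64(-198.0), np.float64(92.0)), (np.float64(338.0), np.float64(-186.0), np.float64(79.0)), (np.float64(336.0), np.float64(-161.0), np.float64(81.0)), (np.float64(334.0), np.float64(-135.0), np.float64(80.0)), (np.float64(334.0), np.float64(-125.0), np.float64(98.0)), (np.float64(334.0), np.float64(-121.0), np.float64(97.0))]
150 [(np.float64(343.0), np.float64(-201.0), np.float64(97.0)), (np.float64(342.0), np.float64(-197.0), np.float64(93.0)), (np.float64(341.0), np.float64(-186.0), np.float64(85.0)), (np.float64(340.0), np.float64(-161.0), np.float64(85.0)), (np.float64(338.0), np.float64(-135.0), np.float64(84.0)), (np.float64(337.0), np.float64(-124.0), np.float64(97.0)), (np.float64(337.0), np.float64(-121.0), np.float64(97.0))]
155 [(np.float64(346.0), np.float64(-201.0), np.float64(97.0)), (np.float64(346.0), np.float64(-197.0), np.float64(93.0)), (np.float64(34
[... 1412 characters left out ...]
t64(165.0)), (np.float64(348.0), np.float64(-132.0), np.float64(162.0)), (np.float64(351.0), np.float64(-119.0), np.float64(95.0))]
[152 150 149 148 148 135 130 151 161 162 162 162 163 162 162 152 124  88
  63  64  64  64  92 120 127 127 127 128 127 126 127 127 127 127 126 126
 126 126 126 125 126 126 126 126 126 126 126 126 127 126 126 126 126 125
 126 125 125 126 126 125 126 125 125 126 126 125 124 125 125 125 125 125
 125 124 125 124 125 126 125 126 125 124 125 125 125 124 124 124 124 124
 125 125 124 124 124 123 125 124 124 124 124 124 124 124 123 124 124 123
 123 123 124 123 123 119  94  66  66  66  67 107 144 158 162 162 161 162
 160 158 154 140 134 145 151 149 148 149 149 147 147 145]
```

View pics/c3.png

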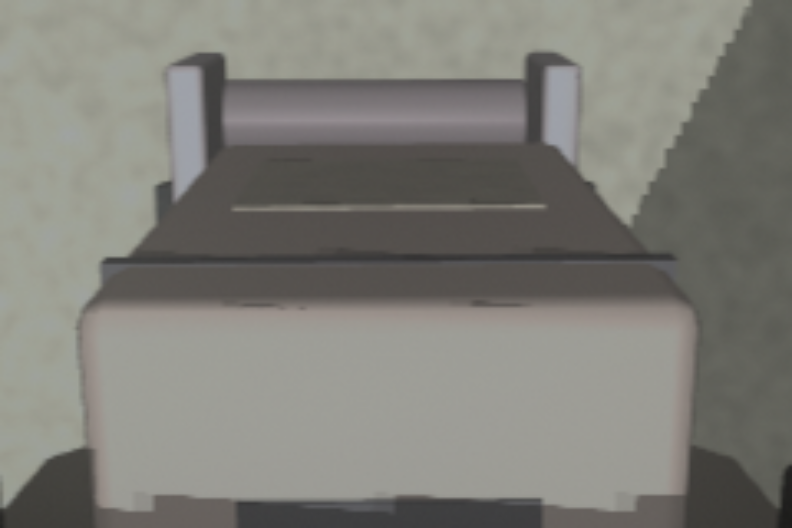

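View pics/c2.png

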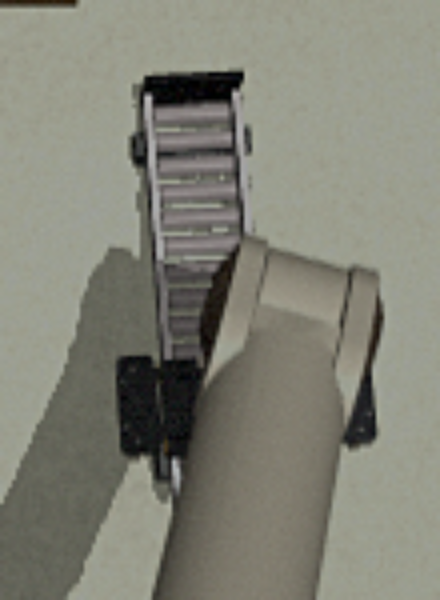

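Call:
servo_tool:
  plan:
    - {"dp": [0, -2.5, -15], "dr": [0, 0, 0], "gripper": 200}
    - {"dp": [0, 0, -20], "dr": [0, 0, 0], "gripper": 200}
    - {"dp": [0, 0, -10], "dr": [0, 0, 0], "gripper": 200}
    - {"dp": [0, 0, 0], "dr": [0, 0, 0], "gripper": 200}
    - {"dp": [0, 0, 0], "dr": [0, 0, 0], "gripper": 200}

```text
t: 4.68
tcp_pos: [0.3989, -0.1574, 0.155]
tcp_rot: [-3.142, -0.122, -3.069]
ft_force: [0.7, 0.9, -2.6]
grip_width: 0.0598
```

Call:
servo_tool:
  plan:
    - {"dp": [0, 0, -2], "dr": [0, 0, 0], "gripper": 200}
    - {"dp": [0, 0, -1], "dr": [0, 0, 0], "gripper": 200}
    - {"dp": [0, 0, -1], "dr": [0, 0, 0], "gripper": 200}
    - {"dp": [0, 0, 0], "dr": [0, 0, 0], "gripper": 200}
    - {"dp": [0, 0, 0], "dr": [0, 0, 0], "gripper": 200}

```text
t: 5.3
tcp_pos: [0.3986, -0.1574, 0.1508]
tcp_rot: [3.141, -0.122, -3.069]
ft_force: [-0.0, -0.1, -2.3]
grip_width: 0.0597
```

```bash
python3 - <<'E'
from h import *
s=robot.state(); print(s['tcp_pos'],s['tcp_rot'],s['ft_force'],s['torque'])
im,d,p,s=grab('wrist','w4');grab('scene','s4')
a=cv2.imread('pics/s4.png')
cv2.imwrite('pics/c4.png',np.hstack([cv2.resize(im[100:280,160:400,::-1],(480,360)),cv2.resize(a[140:260,180:280],(300,360))]))
E
```

```text
[ 0.39863599 -0.15741399  0.15075532] [ 3.14146126 -0.12246126 -3.06922234] [-0.041494   -0.05805302 -2.29571002] [ 0.01437137 -0.20094449  0.00788651]
```

View pics/c4.png

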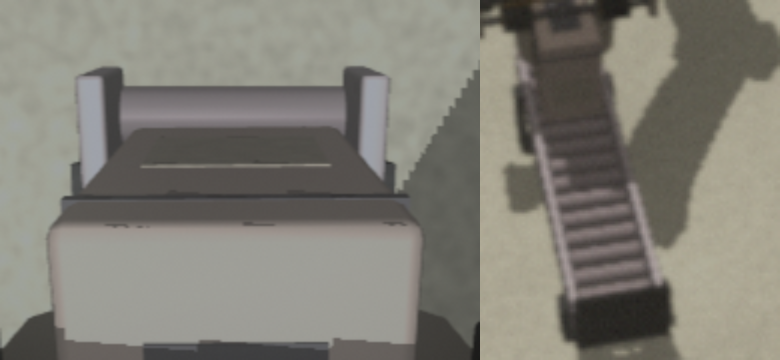

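Call:
servo_tool:
  plan:
    - {"dp": [0, -1, -1], "dr": [0, 0, 0], "gripper": 200}
    - {"dp": [0, 0, -1], "dr": [0, 0, 0], "gripper": 200}
    - {"dp": [0, 0, -0.5], "dr": [0, 0, 0], "gripper": 200}
    - {"dp": [0, 0, 0], "dr": [0, 0, 0], "gripper": 200}
    - {"dp": [0, 0, 0], "dr": [0, 0, 0], "gripper": 200}

```text
t: 6.02
tcp_pos: [0.3986, -0.1584, 0.1482]
tcp_rot: [3.141, -0.122, -3.069]
ft_force: [-0.1, 0.3, -3.2]
grip_width: 0.06
```

Call:
servo_tool:
  plan:
    - {"dp": [0, 0, -0.7], "dr": [0, 0, 0], "gripper": 200}
    - {"dp": [0, 0, -0.5], "dr": [0, 0, 0], "gripper": 200}
    - {"dp": [0, 0, 0], "dr": [0, 0, 0], "gripper": 200}
    - {"dp": [0, 0, 0], "dr": [0, 0, 0], "gripper": 200}
    - {"dp": [0, 0, 0], "dr": [0, 0, 0], "gripper": 200}

```text
t: 6.65
tcp_pos: [0.3996, -0.1584, 0.1477]
tcp_rot: [-3.141, -0.121, -3.069]
ft_force: [0.9, 1.7, 6.3]
grip_width: 0.0595
```

Call:
servo_tool:
  plan:
    - {"dp": [0, 0, 0], "dr": [0, 0, 0], "gripper": 0}
    - {"dp": [0, 0, 0], "dr": [0, 0, 0], "gripper": 0}
    - {"dp": [0, 0, 0], "dr": [0, 0, 0], "gripper": 0}
    - {"dp": [0, 0, 0], "dr": [0, 0, 0], "gripper": 0}
    - {"dp": [0, 0, 0], "dr": [0, 0, 0], "gripper": 0}

```text
t: 7.28
tcp_pos: [0.3985, -0.1584, 0.147]
tcp_rot: [3.141, -0.123, -3.069]
ft_force: [-0.5, 0.3, -0.1]
grip_width: 0.0917
```

```bash
python3 - <<'E'
from h import *
grab('scene','s5')
a=cv2.imread('pics/s5.png')
cv2.imwrite('pics/c5.png',cv2.resize(a[130:270,160:300],(560,560)))
E
```

```text
(no output)
```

View pics/c5.png

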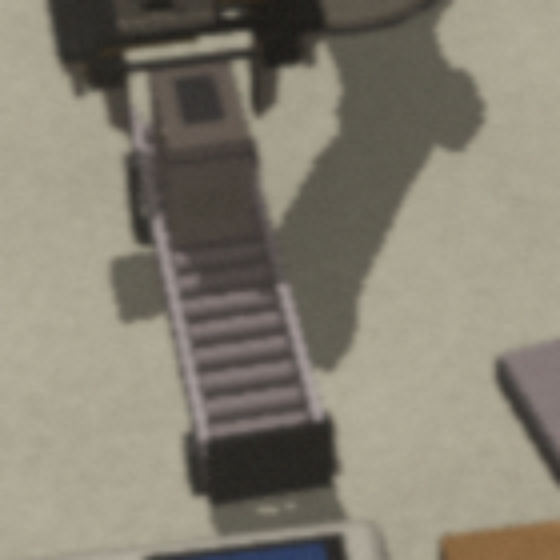

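Call:
servo_tool:
  plan:
    - {"dp": [0, 0, 40], "dr": [0, 0, 0], "gripper": 0}
    - {"dp": [0, 0, 60], "dr": [0.5, -7, 0], "gripper": 0}
    - {"dp": [16, 45, 0], "dr": [0, 0, -3.6], "gripper": 0}
    - {"dp": [16, 54, 0], "dr": [0, 0, -4], "gripper": 0}
    - {"dp": [16, 54, 0], "dr": [0, 0, -4], "gripper": 0}

```text
t: 7.95
tcp_pos: [0.4471, -0.0042, 0.2477]
tcp_rot: [3.141, 0.002, 3.008]
ft_force: [1.0, -0.8, -0.0]
grip_width: 0.0919
```

Call:
servo_tool:
  plan:
    - {"dp": [16, 54, 0], "dr": [0, 0, -4], "gripper": 0}
    - {"dp": [16, 54, 0], "dr": [0, 0, -4], "gripper": 0}
    - {"dp": [16, 54, 0], "dr": [0, 0, -4], "gripper": 0}
    - {"dp": [16, 54, 0], "dr": [0, 0, -4], "gripper": 0}
    - {"dp": [16, 54, 0], "dr": [0, 0, -4], "gripper": 0}

```text
t: 8.57
tcp_pos: [0.527, 0.2661, 0.247]
tcp_rot: [-3.141, 0.0, 2.66]
ft_force: [1.9, -0.0, -0.1]
grip_width: 0.0919
```

Call:
servo_tool:
  plan:
    - {"dp": [13, 48, 0], "dr": [0, 0, 0], "gripper": 0}
    - {"dp": [0, 0, -20], "dr": [0, 0, 0], "gripper": 0}
    - {"dp": [0, 0, 0], "dr": [0, 0, 0], "gripper": 0}
    - {"dp": [0, 0, 0], "dr": [0, 0, 0], "gripper": 0}
    - {"dp": [0, 0, 0], "dr": [0, 0, 0], "gripper": 0}

```text
t: 9.2
tcp_pos: [0.5403, 0.3119, 0.228]
tcp_rot: [3.141, 0.001, 2.661]
ft_force: [-0.8, -0.3, 0.4]
grip_width: 0.0917
```

```bash
python3 - <<'E'
from h import *
im,d,p,s=grab('wrist','w6')
print(s['joints'],s['tcp_pos'],s['tcp_rot'],s['t'])
im,W=world('wrist','w6')
S=W.reshape(-1,3);m=(S[:,2]>.05)&(S[:,2]<.07)&(abs(S[:,0]-.54)<.07)&(abs(S[:,1]-.313)<.07)
r=cv2.minAreaRect((S[m][:,:2]*1000).astype(np.float32));print(m.sum(),r,S[m].mean(0))
a,_,_,_=grab('top','t6')
cv2.imwrite('pics/c6.png',np.hstack([im[:,:,::-1][:360],cv2.resize(a[150:290,290:350,::-1],(154,360))]))
im,W=world('top','t6')
S=W[160:284,298:345].reshape(-1,3);m=(S[:,2]>.125)&(S[:,2]<.2);
if m.sum()>20: print('tall',m.sum(),cv2.minAreaRect((S[m][:,:2]*1000).astype(np.float32)),np.median(S[m][:,2]))
E
```

```text
[-0.42019814  0.44677983 -0.19517355  1.64842915  0.09693216  1.05455457
  0.44564633] [0.54026653 0.3118679  0.22801007] [3.14065156e+00 9.33613510e-04 2.66092576e+00] 9.2
6627 ((542.7903442382812, 311.46343994140625), (60.077972412109375, 90.35204315185547), 62.9929084777832) [0.54024395 0.31276391 0.05962632]
tall 542 ((599.6092529296875, -140.83914184570312), (94.87659454345703, 61.95753479003906), 4.148984909057617) 0.15351248396297984
```

View pics/c6.png

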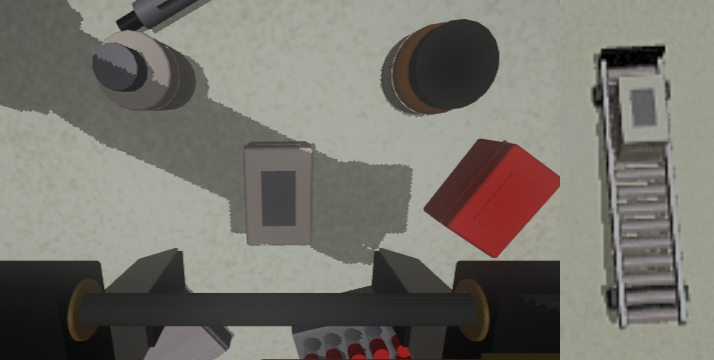

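Call:
servo_tool:
  plan:
    - {"dp": [1, 0, -35], "dr": [0, 0, 0], "gripper": 0}
    - {"dp": [0, 0, -55], "dr": [0, 0, 0], "gripper": 0}
    - {"dp": [0, 0, -50], "dr": [0, 0, 0], "gripper": 0}
    - {"dp": [0, 0, -30], "dr": [0, 0, 0], "gripper": 0}
    - {"dp": [0, 0, -15], "dr": [0, 0, 0], "gripper": 0}

```text
t: 9.93
tcp_pos: [0.5399, 0.3118, 0.0405]
tcp_rot: [-3.14, -0.001, 2.662]
ft_force: [0.3, 0.8, 0.3]
grip_width: 0.0918
```

Call:
servo_tool:
  plan:
    - {"dp": [0, 0, 0], "dr": [0, 0, 0], "gripper": 120}
    - {"dp": [0, 0, 0], "dr": [0, 0, 0], "gripper": 200}
    - {"dp": [0, 0, 0], "dr": [0, 0, 0], "gripper": 200}
    - {"dp": [0, 0, 0], "dr": [0, 0, 0], "gripper": 200}
    - {"dp": [0, 0, 0], "dr": [0, 0, 0], "gripper": 200}

```text
t: 10.55
tcp_pos: [0.5413, 0.3129, 0.0434]
tcp_rot: [3.14, 0.001, 2.662]
ft_force: [-0.5, -0.3, 5.3]
grip_width: 0.0599
```

Call:
servo_tool:
  plan:
    - {"dp": [0, 0, 30], "dr": [0, 0, 0], "gripper": 200}
    - {"dp": [0, 0, 55], "dr": [0, 0, 0], "gripper": 200}
    - {"dp": [-4, -15, 50], "dr": [0, 0, 1.6], "gripper": 200}
    - {"dp": [-13, -42, 5], "dr": [0, 0, 4], "gripper": 200}
    - {"dp": [-16, -52, 0], "dr": [0, 0, 4], "gripper": 200}

```text
t: 11.18
tcp_pos: [0.5078, 0.2038, 0.1833]
tcp_rot: [3.14, 0.002, 2.834]
ft_force: [-0.1, -0.9, -1.8]
grip_width: 0.0597
```

Call:
servo_tool:
  plan:
    - {"dp": [-16, -52, 0], "dr": [0, 0, 4], "gripper": 200}
    - {"dp": [-16, -52, 0], "dr": [0, 0, 4], "gripper": 200}
    - {"dp": [-16, -52, 0], "dr": [0, 0, 4], "gripper": 200}
    - {"dp": [-16, -52, 0], "dr": [0, 0, 4], "gripper": 200}
    - {"dp": [-16, -52, 0], "dr": [0, 0, 4], "gripper": 200}

```text
t: 11.8
tcp_pos: [0.4268, -0.0579, 0.1822]
tcp_rot: [-3.141, 0.001, -3.102]
ft_force: [1.4, -0.9, -1.9]
grip_width: 0.0599
```

Call:
servo_tool:
  plan:
    - {"dp": [-16, -52, 0], "dr": [0, 0, 2], "gripper": 200}
    - {"dp": [-12, -35, 0], "dr": [0, 0, 0], "gripper": 200}
    - {"dp": [-4, -15, 0], "dr": [-0.2, 3.5, 0], "gripper": 200}
    - {"dp": [0, 0, 0], "dr": [-0.3, 3.5, 0], "gripper": 200}
    - {"dp": [0, 0, 0], "dr": [0, 0, 0], "gripper": 200}

```text
t: 12.42
tcp_pos: [0.3963, -0.1582, 0.1819]
tcp_rot: [3.141, -0.122, -3.069]
ft_force: [0.3, 0.1, -2.6]
grip_width: 0.0598
```

```bash
python3 - <<'E'
from h import *
s=robot.state();print(s['tcp_pos'],s['tcp_rot'],s['joints'])
im,d,p,s=grab('wrist','w7');grab('scene','s7')
a=cv2.imread('pics/s7.png')
cv2.imwrite('pics/c7.png',np.hstack([cv2.resize(im[100:280,160:400,::-1],(480,360)),cv2.resize(a[140:260,180:280],(300,360))]))
E
```

```text
[ 0.39634163 -0.15819275  0.18185889] [ 3.14116271 -0.12183606 -3.06859931] [ 0.35370728  0.23397374 -0.07963085  2.07702349  0.07332782  0.94738668
  1.87266126]
```

View pics/c7.png

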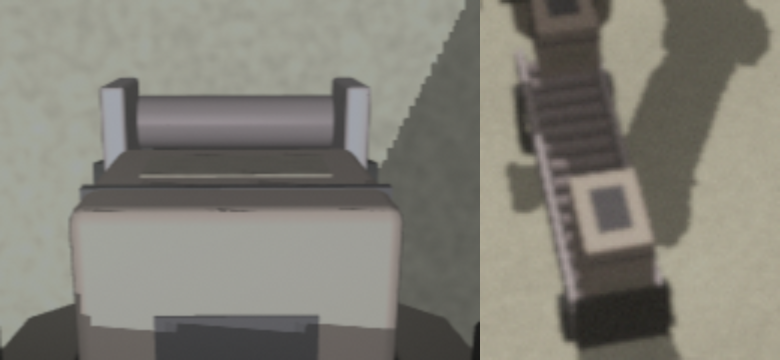

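Call:
servo_tool:
  plan:
    - {"dp": [0, 0, -20], "dr": [0, 0, 0], "gripper": 200}
    - {"dp": [0, 0, -25], "dr": [0, 0, 0], "gripper": 200}
    - {"dp": [0, 0, -10], "dr": [0, 0, 0], "gripper": 200}
    - {"dp": [0, 0, -2], "dr": [0, 0, 0], "gripper": 200}
    - {"dp": [0, 0, 0], "dr": [0, 0, 0], "gripper": 200}

```text
t: 13.15
tcp_pos: [0.396, -0.1585, 0.1255]
tcp_rot: [-3.141, -0.122, -3.069]
ft_force: [-0.7, -1.2, -2.5]
grip_width: 0.0602
```

Call:
servo_tool:
  plan:
    - {"dp": [0, 0, -1], "dr": [0, 0, 0], "gripper": 200}
    - {"dp": [0, 0, -0.7], "dr": [0, 0, 0], "gripper": 200}
    - {"dp": [0, 0, 0], "dr": [0, 0, 0], "gripper": 200}
    - {"dp": [0, 0, 0], "dr": [0, 0, 0], "gripper": 200}
    - {"dp": [0, 0, 0], "dr": [0, 0, 0], "gripper": 200}

```text
t: 13.78
tcp_pos: [0.3956, -0.1584, 0.1233]
tcp_rot: [3.141, -0.123, -3.069]
ft_force: [0.2, -0.3, -2.5]
grip_width: 0.0602
```

Call:
servo_tool:
  plan:
    - {"dp": [0, 0, -0.8], "dr": [0, 0, 0], "gripper": 200}
    - {"dp": [0, 0, -0.7], "dr": [0, 0, 0], "gripper": 200}
    - {"dp": [0, 0, 0], "dr": [0, 0, 0], "gripper": 200}
    - {"dp": [0, 0, 0], "dr": [0, 0, 0], "gripper": 200}
    - {"dp": [0, 0, 0], "dr": [0, 0, 0], "gripper": 200}

```text
t: 14.4
tcp_pos: [0.3966, -0.1584, 0.1224]
tcp_rot: [-3.141, -0.121, -3.069]
ft_force: [0.8, 0.8, 5.4]
grip_width: 0.06
```

Call:
servo_tool:
  plan:
    - {"dp": [0, 0, 0], "dr": [0, 0, 0], "gripper": 0}
    - {"dp": [0, 0, 0], "dr": [0, 0, 0], "gripper": 0}
    - {"dp": [0, 0, 0], "dr": [0, 0, 0], "gripper": 0}
    - {"dp": [0, 0, 0], "dr": [0, 0, 0], "gripper": 0}
    - {"dp": [0, 0, 10], "dr": [0, 0, 0], "gripper": 0}

```text
t: 15.02
tcp_pos: [0.3949, -0.1582, 0.1316]
tcp_rot: [3.141, -0.124, -3.069]
ft_force: [-0.6, 0.0, -0.0]
grip_width: 0.0917
```

Call:
servo_tool:
  plan:
    - {"dp": [0, 0, 40], "dr": [0, 0, 0], "gripper": 0}
    - {"dp": [0, 0, 58], "dr": [0.5, -7, 0], "gripper": 0}
    - {"dp": [8, 40, 0], "dr": [0, 0, -2], "gripper": 0}
    - {"dp": [8, 50, 0], "dr": [0, 0, -2], "gripper": 0}
    - {"dp": [8, 50, 0], "dr": [0, 0, 0], "gripper": 0}

```text
t: 15.65
tcp_pos: [0.4199, -0.0173, 0.2311]
tcp_rot: [-3.141, 0.002, -3.141]
ft_force: [1.1, -0.3, -0.1]
grip_width: 0.0921
```

Call:
servo_tool:
  plan:
    - {"dp": [8, 50, 0], "dr": [0, 0, 0], "gripper": 0}
    - {"dp": [0, 50, 0], "dr": [0, 0, 0], "gripper": 0}
    - {"dp": [-8, 50, 0], "dr": [0, 0, 0], "gripper": 0}
    - {"dp": [-8, 50, 0], "dr": [0, 0, 0], "gripper": 0}
    - {"dp": [-8, 50, 0], "dr": [0, 0, 0], "gripper": 0}

```text
t: 16.27
tcp_pos: [0.4034, 0.2331, 0.2307]
tcp_rot: [3.142, 0.001, -3.139]
ft_force: [1.2, 0.2, 0.0]
grip_width: 0.092
```

Call:
servo_tool:
  plan:
    - {"dp": [-5, 34, 0], "dr": [0, 0, 0], "gripper": 0}
    - {"dp": [0, 0, 0], "dr": [0, 0, 0], "gripper": 0}
    - {"dp": [0, 0, 0], "dr": [0, 0, 0], "gripper": 0}
    - {"dp": [0, 0, 0], "dr": [0, 0, 0], "gripper": 0}
    - {"dp": [0, 0, 0], "dr": [0, 0, 0], "gripper": 0}

```text
t: 16.9
tcp_pos: [0.399, 0.2645, 0.2299]
tcp_rot: [-3.141, 0.0, -3.141]
ft_force: [-0.4, 0.4, -0.5]
grip_width: 0.0918
```

```bash
python3 - <<'E'
from h import *
im,d,p,s=grab('wrist','w8')
print(s['joints'],s['tcp_pos'],s['tcp_rot'],s['t'])
im,W=world('wrist','w8')
S=W.reshape(-1,3)
m=(S[:,2]>.109)&(S[:,2]<.121)&(abs(S[:,0]-.4)<.05)&(abs(S[:,1]-.266)<.05)
print(m.sum(),cv2.minEnclosingCircle((S[m][:,:2]*1000).astype(np.float32)),S[m].mean(0))
m=(S[:,2]>.02)&(S[:,2]<.121)&(abs(S[:,0]-.4)<.05)&(abs(S[:,1]-.266)<.05)
print(m.sum(),cv2.minEnclosingCircle((S[m][:,:2]*1000).astype(np.float32)))
a,_,_,_=grab('top','t8')
cv2.imwrite('pics/c8.png',np.hstack([im[:,:,::-1][:360],cv2.resize(a[150:290,290:350,::-1],(154,360))]))
E
```

```text
[-0.22190643  0.21542089 -0.47231498  1.98668345  0.11902985  0.96592303
  0.81863827] [0.39899478 0.26451579 0.22990568] [-3.14117170e+00  1.68387430e-04 -3.14102073e+00] 16.9
1235 ((402.0675048828125, 264.07891845703125), 15.08890151977539) [0.40106689 0.26422306 0.11448434]
4315 ((385.94500732421875, 280.30072021484375), 49.97568130493164)
```

View pics/c8.png

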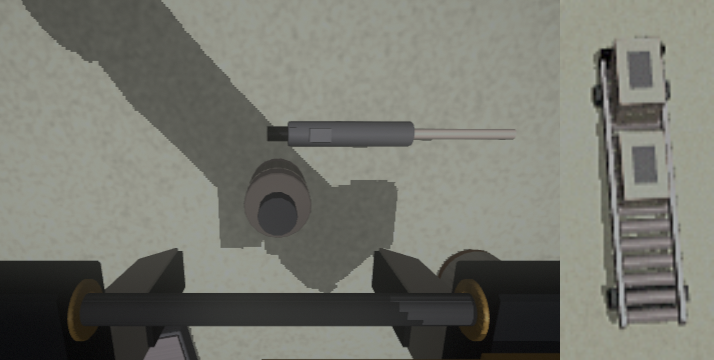

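Call:
servo_tool:
  plan:
    - {"dp": [2, 0, -30], "dr": [0, 0, 0], "gripper": 0}
    - {"dp": [0, 0, -45], "dr": [0, 0, 0], "gripper": 0}
    - {"dp": [0, 0, -45], "dr": [0, 0, 0], "gripper": 0}
    - {"dp": [0, 0, -24], "dr": [0, 0, 0], "gripper": 0}
    - {"dp": [0, 0, -10], "dr": [0, 0, 0], "gripper": 0}

```text
t: 17.62
tcp_pos: [0.3999, 0.2649, 0.0744]
tcp_rot: [-3.14, -0.002, -3.139]
ft_force: [1.2, 0.6, -0.4]
grip_width: 0.0916
```

Call:
servo_tool:
  plan:
    - {"dp": [0, 0, 0], "dr": [0, 0, 0], "gripper": 60}
    - {"dp": [0, 0, 0], "dr": [0, 0, 0], "gripper": 120}
    - {"dp": [0, 0, 0], "dr": [0, 0, 0], "gripper": 200}
    - {"dp": [0, 0, 0], "dr": [0, 0, 0], "gripper": 200}
    - {"dp": [0, 0, 0], "dr": [0, 0, 0], "gripper": 200}

```text
t: 18.25
tcp_pos: [0.4011, 0.2654, 0.0764]
tcp_rot: [-3.141, 0.001, -3.14]
ft_force: [0.0, -2.8, 5.8]
grip_width: 0.056
```

Call:
servo_tool:
  plan:
    - {"dp": [0, 0, 15], "dr": [0, 0, 0], "gripper": 200}
    - {"dp": [0, 0, 25], "dr": [0, 0, 0], "gripper": 200}
    - {"dp": [5, -3, 20], "dr": [0, 0, 0], "gripper": 200}
    - {"dp": [12, -8, 10], "dr": [0, 0, 0], "gripper": 200}
    - {"dp": [20, -14, 0], "dr": [0, 0, 0], "gripper": 200}

```text
t: 18.88
tcp_pos: [0.4378, 0.2417, 0.1475]
tcp_rot: [3.14, 0.002, -3.137]
ft_force: [0.6, 0.4, -2.1]
grip_width: 0.0555
```

Call:
servo_tool:
  plan:
    - {"dp": [26, -18, 0], "dr": [0, 0, 0], "gripper": 200}
    - {"dp": [30, -20, 0], "dr": [0, 0, 0], "gripper": 200}
    - {"dp": [30, -20, 0], "dr": [0, 0, 0], "gripper": 200}
    - {"dp": [30, -20, 0], "dr": [0, 0, 0], "gripper": 200}
    - {"dp": [28, -18, 0], "dr": [0, 0, 0], "gripper": 200}

```text
t: 19.5
tcp_pos: [0.5823, 0.1439, 0.1463]
tcp_rot: [3.141, -0.0, -3.139]
ft_force: [0.2, 0.7, -2.4]
grip_width: 0.0553
```

Call:
servo_tool:
  plan:
    - {"dp": [22, -15, 0], "dr": [0, 0, 0], "gripper": 200}
    - {"dp": [15, -10, 0], "dr": [0, 0, 0], "gripper": 200}
    - {"dp": [8, -6, 0], "dr": [0, 0, 0], "gripper": 200}
    - {"dp": [2, -2, 0], "dr": [0, 0, 0], "gripper": 200}
    - {"dp": [0, 0, -10], "dr": [0, 0, 0], "gripper": 200}

```text
t: 20.12
tcp_pos: [0.6287, 0.1125, 0.1363]
tcp_rot: [3.141, 0.001, -3.138]
ft_force: [0.0, -0.3, -2.2]
grip_width: 0.0557
```

```bash
python3 - <<'E'
from h import *
im,d,p,s=grab('wrist','w9');a,_,_,_=grab('scene','s9')
print(s['tcp_pos'],s['tcp_rot'],s['grip_width'])
cv2.imwrite('pics/c9.png',np.hstack([im[:,:,::-1][:,100:460],cv2.resize(a[120:280,180:360,::-1],(430,420))]))
E
```

```text
[0.62872664 0.11254275 0.1363431 ] [ 3.14082189e+00  1.32080311e-03 -3.13828360e+00] 0.055659049525735756
```

View pics/c9.png

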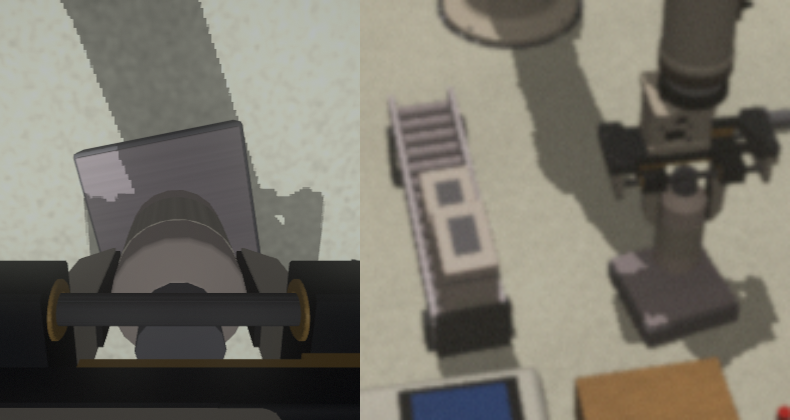

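Call:
servo_tool:
  plan:
    - {"dp": [0, -1, -12], "dr": [0, 0, 0], "gripper": 200}
    - {"dp": [0, 0, -10], "dr": [0, 0, 0], "gripper": 200}
    - {"dp": [0, 0, -4], "dr": [0, 0, 0], "gripper": 200}
    - {"dp": [0, 0, -1], "dr": [0, 0, 0], "gripper": 200}
    - {"dp": [0, 0, 0], "dr": [0, 0, 0], "gripper": 200}

```text
t: 20.85
tcp_pos: [0.6288, 0.1107, 0.109]
tcp_rot: [3.141, 0.0, -3.139]
ft_force: [0.2, 0.2, -2.0]
grip_width: 0.0553
```

Call:
servo_tool:
  plan:
    - {"dp": [0, 0, -1], "dr": [0, 0, 0], "gripper": 200}
    - {"dp": [0, 0, -1], "dr": [0, 0, 0], "gripper": 200}
    - {"dp": [0, 0, 0], "dr": [0, 0, 0], "gripper": 200}
    - {"dp": [0, 0, 0], "dr": [0, 0, 0], "gripper": 200}
    - {"dp": [0, 0, 0], "dr": [0, 0, 0], "gripper": 200}

```text
t: 21.48
tcp_pos: [0.6286, 0.1106, 0.1069]
tcp_rot: [3.142, 0.0, -3.139]
ft_force: [-0.2, -0.6, -2.1]
grip_width: 0.0556
```

Call:
servo_tool:
  plan:
    - {"dp": [0, 0, -0.7], "dr": [0, 0, 0], "gripper": 200}
    - {"dp": [0, 0, -0.5], "dr": [0, 0, 0], "gripper": 200}
    - {"dp": [0, 0, 0], "dr": [0, 0, 0], "gripper": 200}
    - {"dp": [0, 0, 0], "dr": [0, 0, 0], "gripper": 200}
    - {"dp": [0, 0, 0], "dr": [0, 0, 0], "gripper": 200}

```text
t: 22.1
tcp_pos: [0.629, 0.1106, 0.1065]
tcp_rot: [-3.142, 0.001, -3.139]
ft_force: [-2.2, -1.4, 5.1]
grip_width: 0.0555
```

Call:
servo_tool:
  plan:
    - {"dp": [0, 0, 0], "dr": [0, 0, 0], "gripper": 100}
    - {"dp": [0, 0, 0], "dr": [0, 0, 0], "gripper": 0}
    - {"dp": [0, 0, 0], "dr": [0, 0, 0], "gripper": 0}
    - {"dp": [0, 0, 0], "dr": [0, 0, 0], "gripper": 0}
    - {"dp": [0, 0, 0], "dr": [0, 0, 0], "gripper": 0}

```text
t: 22.72
tcp_pos: [0.6286, 0.1107, 0.1055]
tcp_rot: [3.142, -0.0, -3.139]
ft_force: [0.1, 1.1, -0.5]
grip_width: 0.0896
```

Call:
servo_tool:
  plan:
    - {"dp": [0, 0, 10], "dr": [0, 0, 0], "gripper": 0}
    - {"dp": [0, 0, 30], "dr": [0, 0, 0], "gripper": 0}
    - {"dp": [0, 0, 50], "dr": [0, 0, 0], "gripper": 0}
    - {"dp": [0, 0, 50], "dr": [0, 0, 0], "gripper": 0}
    - {"dp": [-40, 40, 10], "dr": [0, 0, 0], "gripper": 0}

```text
t: 23.35
tcp_pos: [0.5935, 0.1473, 0.2606]
tcp_rot: [3.141, 0.01, 3.136]
ft_force: [0.5, 1.6, -0.6]
grip_width: 0.0918
```

Call:
servo_tool:
  plan:
    - {"dp": [-40, 40, 0], "dr": [0, 0, 0], "gripper": 0}
    - {"dp": [-40, 40, 0], "dr": [0, 0, 0], "gripper": 0}
    - {"dp": [-40, 40, 0], "dr": [0, 0, 0], "gripper": 0}
    - {"dp": [0, 40, 0], "dr": [0, 0, 0], "gripper": 0}
    - {"dp": [0, 0, 0], "dr": [0, 0, 0], "gripper": 0}

```text
t: 23.98
tcp_pos: [0.4672, 0.3148, 0.257]
tcp_rot: [3.139, 0.001, -3.133]
ft_force: [-0.3, -0.7, 0.5]
grip_width: 0.0916
```

```bash
python3 - <<'E'
from h import *
a,_,_,s=grab('scene','s10');b,_,_,_=grab('top','t10');print(s['t'],s['tcp_pos'])
cv2.imwrite('pics/c10.png',np.hstack([cv2.resize(a[120:280,180:360,::-1],(430,420)),cv2.resize(b[150:290,220:350,::-1],(360,420))]))
im,W=world('top','t10')
def obj(name,u0,u1,v0,v1,zlo,zhi):
    S=W[v0:v1,u0:u1].reshape(-1,3); m=(S[:,2]>zlo)&(S[:,2]<zhi); S=S[m]
    r=cv2.minAreaRect((S[:,:2]*1000).astype(np.float32)); print(name,m.sum(),'z',np.round(np.median(S[:,2]),4),np.round(r[0],1),np.round(r[1],1),round(r[2],1))
obj('tall',298,345,160,284,.125,.2); obj('cap',225,272,165,215,.135,.155)
obj('low',298,345,160,284,.105,.124);obj('stand',225,272,165,213,.025,.04)
obj('body',225,272,165,215,.1,.155)
E
```

```text
23.975 [0.46715135 0.3147768  0.25695851]
tall 581 z 0.1471 [ 605.6 -139.3] [184.8  60.8] 3.5
cap 66 z 0.1445 [626.7 113. ] [29.9 26.6] 2.4
low 430 z 0.1178 [ 513.7 -143.5] [349.3  64.2] 2.5
stand 719 z 0.0309 [628.1 110.8] [120.  119.1] 11.8
body 220 z 0.1222 [625.8 111.7] [54.  53.8] 65.9
```

View pics/c10.png

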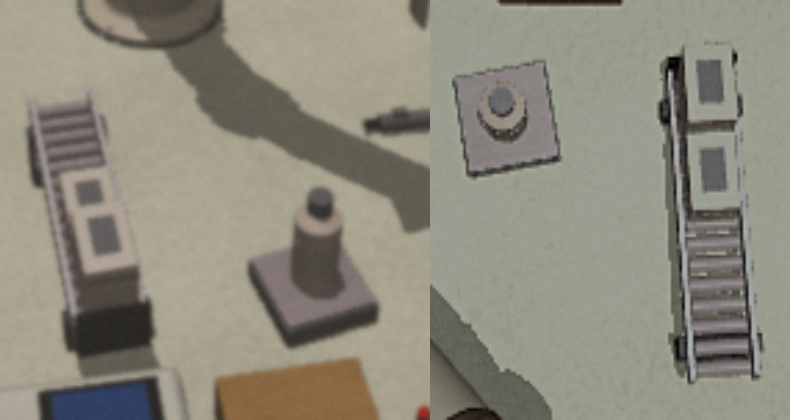

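```bash
python3 -c "
from plant import robot
print(robot.job_done())"
```

```text
the job is handed in; nothing more can be done
None
```

The job is handed in at about 24 s of the 69 s allowed, with all three items placed in the order asked and nothing dropped.

- **Cases:** I set the tall case lengthwise on the high end of the rollers, tilted to match the slope, and let go. It rolled down to the stop. The low case, loaded the same way, rolled down against it. The two together measured 185 mm in the last top view, against about 183.5 mm expected with the cases touching.
- **Bottle:** I carried it upright and stood it on the stand. In the last top view its axis was about 2 mm from the stand's centre. The cap top read 144.5 mm high, against 145 mm expected, so it is upright with its whole foot on the stand.
- **Limits and surroundings:** The wrist force readings stayed below about 10 N. At hand-in the arm was raised clear and touching nothing. I touched nothing else on the bench, though I did not re-measure the bystander objects at the end.
- **One disagreement:** The wrist and top cameras differed by 2–3 mm on the objects and on the lane's centre line. I corrected for the lane by looking again with the wrist camera before each release.

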